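# Open the solvent bottle at the seal carver's desk

## Robot

A 7-joint arm with a two-finger parallel gripper is mounted at the origin on the work surface. World frame = base frame: x ahead of the robot, y to its left, z up, the work surface at z = 0. Lengths are in m, angles in rad, forces in N, time in s.
With the tool pointing down it reaches from about 0.4 to 0.85 m from the base axis. Payload 4.4 kg.
Tool frame: the origin (TCP) lies between the finger pads; the fingertips stand arm.tip_extent ahead of it and the grasp point (between the pads) lies 2 mm behind it (arm.tip_extent is the distance from the TCP to the fingertips, in m); z points along the fingers, y is the line along which they close (so a half turn about z gives the same grasp; the last joint's range is limited). The gripper opens to 94 mm and grips with 3 to 60 N. Pads are 16 mm wide; open, the fingers measure 119 mm over their backs; the gripper's body (75 mm by 177 mm) begins 78 mm behind the grasp point.
Start: joints at [1.076, 0.628, 0.038, 1.517, -0.027, 0.996, -0.02], TCP at [0.27, -0.591, 0.192] pointing down, gripper open.
Joint ranges: [-3.06, 3.06], [-0.37, 2.12], [-1.25, 1.32], [0.18, 2.47], [-1.1, 4.24], [0.23, 1.98], [-2.94, 2.94]. Speed limits (rad/s): [2.57, 2.57, 3.14, 3.14, 3.14, 3.14, 3.14].

## Interface

Orientations are given as a unit quaternion [w, x, y, z].
In Python, from station import arm, optics gives the robot as it stands.
- The arm moves only by the shell command python3 -m inch 'ROWS'. ROWS is JSON, a list of rows, each a list of 7 numbers: the turn, a rotation vector about the tool's x, y, z in units of 5 degrees (1.0 is 5 degrees), then the shift along the tool's x, y, z in units of 25 mm (1.0 is 25 mm), then the closure in counts, from 0 (fully open) to 255 (shut). In form: [[ax, ay, az, tx, ty, tz, jaw], ...]. A call has 1 to 8 rows; each row is the pose to reach, as a shift and turn from the pose commanded when the call began, along the tool's axes at that moment; what a row does not reach only later rows make up. A row lasts 1/12 s, in which the tool goes at most 41.7 mm and 7.16 degrees, less where a joint would pass 70% of its speed; a pose out of reach is approached as far as the arm can. A call with a gripper value outside its range is refused whole. The fingers move at their own pace and stop on an object; the grip force is fixed at half the most. Time passes only in rows, so rows that repeat a pose let the fingers close. It gives the time, the measured TCP pose, the force, the opening and the grip force at its end, in the units of the state.
- arm.get_obs(): the state, without advancing time (a new reading comes with each control period).
- optics.grab_frame(name): name is "scene" or "top" or "wrist"; returns a dict with "image" (420x560x3 uint8, red, green, blue), "depth" (420x560 float32, m along the optical axis (not along the pixel's ray), 0 where there is no reading), "K" (3x3 intrinsics, pixels), "camera_from_world" (4x4, takes a point from world to camera coordinates). Camera axes: x right, y down, z forward; pixel columns grow to the right and rows downward; lengths in m; the calibration is good to about 2 mm. A picture is of the moment at which its call begins.
- arm.hand_in(): hands the job in; it is judged then, once.
The state is a dict: "time": time; "q": joint angles; "dq": joint speeds; "joint_efforts": joint torques, N m; "tcp_pos": TCP position; "eef_rot": TCP orientation; "force": force on the tool from outside, world axes, zero at the start; "wrist_torque": the same for the moment, N m; "grip_width": finger opening in m; "grasp_force": force on a finger pad.
Only numpy, scipy, OpenCV 4.12 (cv2) and the standard library are available. Lean on these libraries where they do the work, as an engineer would, in place of code of your own. Each camera call takes 0.05 s, during which the arm holds its last target. There are 200 camera calls.

## Task

Before the solvent is opened, set the fume intake's damper handle half open, at 45 degrees between across the duct (shut) and along it (open). Then open the bottle in the wooden block: press its push-and-turn safety cap fully down, twist it anticlockwise until it is free, and lift it. Finish while still holding the cap in the gripper, level and still, straight above the bottle with roughly 80 to 100 mm of air below it; leave the other things on the desk where they are.

Things in the scene. Friction and masses are not known exactly. Their poses are not given: they have to be found in the camera images.
- bottle: Amber round bottle, 72 mm across, fixed in a square wooden block 100 x 100 x 45 mm that is screwed to the desk; it cannot move. Origin at the centre of the block's underside, on the desk, z up the bottle's axis. Its shoulder ends at z = 107 mm; the white neck, 34 mm across its ribs, ends at z = 133.5 mm.
- mouth (a point): Centre of the top of the bottle's neck, 133.5 mm above the desk on the bottle's axis. A sprung seal disc 18 mm across stands out of it and pushes the cap up: about 5 N with the cap closed, 12 N with it pressed fully down.
- cap: White round ribbed safety cap on the bottle, 48 mm across, 36 mm high, about 45 g; grip its side from above at any yaw. Origin at the centre of its lower rim, z up. Closed, its origin is 120 mm above the desk on the bottle's axis and its x axis lies along the bottle's. Closed, three inner lugs sit in notches under ribs of the neck: it can neither be pulled up nor turned (5 degrees of play).
- duct: Grey bench-top fume intake fixed to the desk: a horizontal duct 60 mm across and about 200 mm long, flared mouth 80 mm across at its -x end, elbow into the desk at its +x end. Origin on the desk under the damper handle's axis; x runs along the duct. A steel boss on top ends at z = 92 mm, with three little studs at shut (+y side), half (between) and open (-x side).
- damper (a joint): Angle of the damper handle, rad: 0 = shut (handle across the duct, along the duct's y), pi/2 = fully open (handle along the duct); grows anticlockwise seen from above. Stiff enough to stay where it is left (0.12 N m).
- damper_grip (a point): Point on the axis of the black bar-shaped damper handle, 120 mm above the desk: the bar is 72 mm long (its y axis; a small pointer nose marks the +y end), 12 mm thick (its x axis) and 26 mm high, from 104 to 130 mm above the desk; grip it across its thickness from above.
- seal_stone: Bystander: loose tan seal stone 26 x 26 mm, 63 mm high, standing on the desk; origin at the centre of its underside.
- linen_box: Bystander: loose open linen box 75 x 95 x 30 mm with a green stone in it; origin at the centre of its underside.
- wax_jar: Bystander: small loose jar 52 mm across and 50 mm high with a steel lid; origin at the centre of its underside.
- brush: Bystander: loose brush 170 mm long lying on the desk; origin at the middle of its underside.
- cap_top (a point): Centre of the cap's flat top, 36 mm above its lower rim (156 mm above the desk when closed). Pressed down 4 mm or more (hard stop at 6.5 mm) the cap turns anticlockwise seen from above, never clockwise. Keep it pressed for the first 40 degrees; turned by 40 to 76 degrees (60 is the middle, hard stop at 76) it lifts straight off.
Mind the look-alikes: they are no part of the job. Of the things like the bottle, leave any that is blue or purple; of the rest the larger one is meant.

How it is judged:
On the way, in this order (a step that is already met when the one before it is completed fails the run):
1. the damper handle is set half open, 45 degrees give or take 8, with the cap still closed (value of joint damper between 0.645 and 0.925 rad and z of cap in the frame of bottle below 0.124 m and angle between the x axis of cap and the x axis of bottle, either way round below 0.3 rad), for 0.3 s.
2. the closed cap is pressed down at least 3.5 mm before it is turned (z of cap in the frame of bottle below 0.1165 m and angle between the x axis of cap and the x axis of bottle, either way round below 0.3 rad), for 0.1 s.
3. the cap, still on the neck, is twisted free (38 degrees or more) (z of cap in the frame of bottle below 0.13 m and horizontal distance between cap and bottle below 0.006 m and angle between the x axis of cap and the x axis of bottle, either way round above 0.66 rad), for 0.1 s.
At the end, for the whole second after the job is handed in: The cap is held still (under 20 mm/s) by the fingers, level within 17 degrees, its lower rim 50 to 150 mm above the bottle's mouth and within 30 mm of straight above it, touching nothing of the bottle; the damper handle stands at 45 degrees give or take 8 (z of cap in the frame of mouth between 0.05 and 0.15 m and horizontal distance between cap and mouth below 0.03 m and angle between cap's own z axis and vertical below 0.3 rad and contact force between the fingers and cap above 1 N and contact force between cap and bottle below 0.05 N and linear speed of cap below 0.02 m/s and value of joint damper between 0.645 and 0.925 rad); the arm keeps its last pose, push and grip.
It fails at once if a bystander is moved by more than 30 mm (distance of any of seal_stone, linen_box, wax_jar, brush from where it was at the start of the episode above 0.03 m).
It also fails if it takes over 51 s, if anything falls off the work surface, if the arm or the gripper's body presses on something with over 40 N, if the wrist force passes 120 N, or if a joint passes its speed limit or range.

## Working session

There is one attempt and no reset: what is moved stays moved. The work goes in short steps, Python scripts to look and compute and a shell command to move; the robot and the scene stay as the last step left them, time stands still between calls to the robot, and variables do not carry over. Pictures are saved under pics/ and viewed, at most 10 in all, crops included, and the job is handed in when it is done.

```bash
mkdir -p pics; ls; python3 - <<'E'
from station import arm, optics
import cv2, numpy as np
print(arm.get_obs(), arm.tip_extent)
ims=[]
for n in("scene","top"):
    f=optics.grab_frame(n); np.savez(f'{n}.npz',**f); ims.append(f["image"])
    print(n,f["K"].tolist(),f["camera_from_world"].round(4).tolist())
    cv2.imwrite(f'pics/{n}0.png',f["image"][:,:,::-1])
E
```

```text
pics
{'time': 0.0, 'q': array([ 1.0762008 ,  0.62929659,  0.03839241,  1.51832259, -0.02699584,
        0.99625105, -0.01999463]), 'dq': array([-0.00049844, -0.00049955, -0.0001487 ,  0.00025211,  0.00011939,
       -0.00010389, -0.00028219]), 'joint_efforts': array([ 2.70486144e-04, -5.49742162e+01,  1.14331093e+00, -1.86641318e+01,
       -5.23282774e-02,  2.37030652e-02,  1.97887362e-04]), 'tcp_pos': array([ 0.27003822, -0.59053967,  0.19109983]), 'eef_rot': array([-8.61204632e-04,  9.77099139e-01,  2.12782747e-01, -1.84348981e-04]), 'force': array([-0.25952245, -0.39071103,  0.26917588]), 'wrist_torque': array([-0.01814116,  0.01033573, -0.07049529]), 'grasp_force': 0.0, 'grip_width': 0.09430399937878345} 0.017
scene [[451.5325745314819, 0.0, 279.70845052422123], [0.0, 451.5325745314819, 209.8312471598114], [0.0, 0.0, 1.0]] [[-0.8414, 0.5403, -0.0045, 0.546], [0.4224, 0.6525, -0.6292, -0.1496], [-0.337, -0.5313, -0.7772, 1.5145], [0.0, 0.0, 0.0, 1.0]]
top [[482.7898683838595, 0.0, 282.82079333292967], [0.0, 482.7898683838595, 213.62730341752757], [0.0, 0.0, 1.0]] [[-0.0011, -1.0, -0.0072, -0.0252], [-0.9918, 0.002, -0.1278, 0.6044], [0.1278, 0.007, -0.9918, 1.5827], [0.0, 0.0, 0.0, 1.0]]
```

View pics/top0.png

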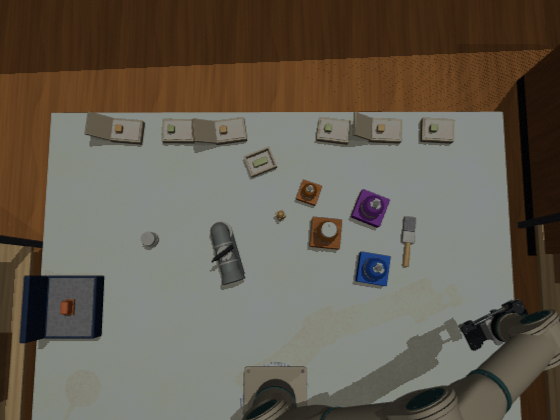

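View pics/scene0.png

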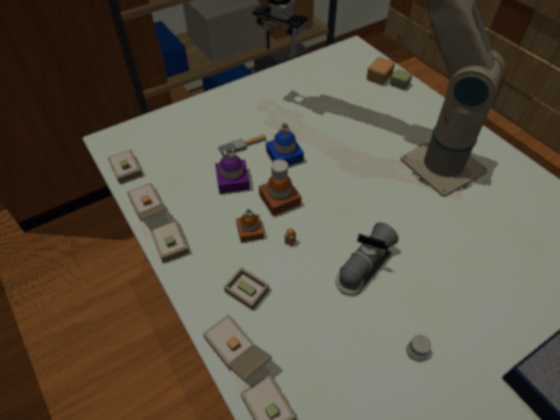

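```bash
cat > h.py <<'E'
import numpy as np, cv2
def load(n): return dict(np.load(n+'.npz'))
def pts(f):
    d=f["depth"]; v,u=np.indices(d.shape); K=f["K"]
    c=np.stack([(u-K[0,2])/K[0,0]*d,(v-K[1,2])/K[1,1]*d,d],-1)
    T=np.linalg.inv(f["camera_from_world"]); return c@T[:3,:3].T+T[:3,3]
E
python3 - <<'E'
from h import *
t,s=load('top'),load('scene')
a=cv2.resize(t["image"][205:300,190:290],(400,380),interpolation=3)
b=cv2.resize(s["image"][215:310,325:425],(400,380),interpolation=3)
cv2.imwrite('pics/crop1.png',cv2.convertScaleAbs(np.hstack([a,b])[:,:,::-1],alpha=1.5))
for n,f,(r0,r1,c0,c1),(e0,e1,g0,g1) in(("top",t,(205,250,305,345),(215,290,200,250)),("scene",s,(150,215,255,305),(215,310,330,405))):
    P=pts(f)[r0:r1,c0:c1].reshape(-1,3); q=P[P[:,2]>.150]
    print(n,'cap',len(q),q.min(0),q.max(0),q.mean(0),np.median(q[:,2]))
    P=pts(f)[e0:e1,g0:g1].reshape(-1,3); I=f["image"][e0:e1,g0:g1].reshape(-1,3)
    q=P[P[:,2]>.12]; 
    m=q.mean(0); w,V=np.linalg.eigh(np.cov((q-m)[:,:2].T)); print('handle',len(q),q.min(0),q.max(0),m,V[:,1],np.degrees(np.arctan2(V[1,1],V[0,1])),w**.5)
    q=P[(P[:,2]>.02)&(P[:,2]<.075)]
    m=q.mean(0); w,V=np.linalg.eigh(np.cov((q-m)[:,:2].T)); print('duct',len(q),m,np.degrees(np.arctan2(V[1,1],V[0,1])),w**.5)
E
```

```text
top cap 185 [ 0.3971244  -0.19155823  0.15011728] [ 0.5631925  -0.03747869  1.64672329] [ 0.53858271 -0.16565645  0.18065605] 0.15638293894741717
handle 108 [ 0.3971244  -0.03747869  0.12012878] [0.49341889 0.19287349 1.64672329] [0.46234169 0.14041389 0.29811797] [0.30607817 0.95200638] 72.17695888894782 [0.01633447 0.06832762]
duct 311 [0.48440871 0.15977379 0.06426161] -164.43310553100568 [0.02484903 0.0619406 ]
scene cap 195 [ 0.51785576 -0.19397883  0.15035739] [1.03305575 0.60722261 1.08545126] [ 0.57849482 -0.11105029  0.22289469] 0.15648707177285381
handle 201 [0.44576812 0.13249765 0.12002306] [1.03305575 0.60722261 1.08545126] [0.55624378 0.23072656 0.27120246] [-0.7846942  -0.61988307] -141.6924042274873 [0.01977708 0.25513003]
duct 626 [0.51145532 0.18765887 0.05704282] -168.42964964512154 [0.01984787 0.06424054]
```

View pics/crop1.png

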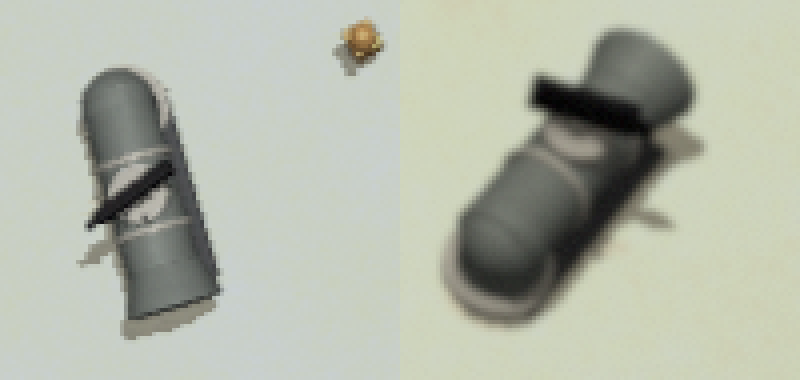

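The top view shows the target bottle (amber, larger) with its cap at (328,231). The duct's flare is at the robot end, at (232,280), and the handle at (223,252) is partly open. I'll filter the depth outliers next.

```bash
cat >> h.py <<'E'
def circ(q):
    A=np.c_[2*q[:,:2],np.ones(len(q))]; x=np.linalg.lstsq(A,(q[:,:2]**2).sum(1),rcond=None)[0]; return x[:2],(x[2]+x[0]**2+x[1]**2)**.5
def axis(q):
    (c,wh,_)=cv2.minAreaRect((q[:,:2]*1000).astype(np.float32)); m=q.mean(0); w,V=np.linalg.eigh(np.cov((q-m)[:,:2].T)); return m.round(4),np.array(c).round(1),np.array(wh).round(1),round(np.degrees(np.arctan2(V[1,1],V[0,1]))%180,1)
E
python3 - <<'E'
from h import *
for n in('top','scene'):
    f=load(n); P=pts(f); I=f["image"].astype(int); 
    z=P[...,2]
    near=lambda x,y,r:np.hypot(P[...,0]-x,P[...,1]-y)<r
    q=P[(z>.153)&(z<.16)&near(.547,-.173,.05)]; c,r=cv2.minEnclosingCircle((q[:,:2]*1000).astype(np.float32)); print(n,'cap',len(q),q.mean(0),c,r)
    print('handle',axis(P[(z>.124)&(z<.135)&near(.46,.155,.06)]))
    print('duct',axis(P[(z>.045)&(z<.068)&near(.48,.155,.13)]), axis(P[(z>.02)&(z<.09)&near(.48,.155,.14)]))
    for k,m in(('stuff',(z>.02)&near(.5,0,.09)),):print(k,P[m].mean(0),P[m].max(0)) if m.any() else 0
E
```

```text
top cap 122 [ 0.54014349 -0.16852311  0.15639565] (541.124755859375, -167.9870147705078) 23.57478904724121
handle (array([0.4707, 0.1629, 0.1295]), array([470.6, 163.2]), array([12.7, 71.4]), np.float64(126.0))
duct (array([0.4804, 0.1526, 0.0623]), array([476.6, 162.7]), array([202.1,  72.7]), np.float64(18.5)) (array([0.476 , 0.1611, 0.0764]), array([476.1, 163.9]), array([202.3,  74.4]), np.float64(16.7))
stuff [ 0.58787745 -0.01263719  0.03583789] [ 0.58895576 -0.00976018  0.05166008]
scene cap 157 [ 0.54282064 -0.16763802  0.15654709] (542.3375854492188, -168.6792449951172) 25.554649353027344
handle (array([0.4727, 0.1635, 0.1299]), array([471.7, 162.9]), array([15.2, 71.1]), np.float64(126.3))
duct (array([0.4997, 0.1883, 0.0601]), array([476.7, 169.1]), array([203.8,  78.6]), np.float64(9.7)) (array([0.4957, 0.177 , 0.0712]), array([480. , 166.7]), array([211.1,  78.7]), np.float64(15.4))
stuff [ 0.58837946 -0.01278002  0.03480685] [ 0.58924764 -0.01097459  0.04545251]
```

```bash
cat > go.py <<'E'
import sys, numpy as np
from scipy.spatial.transform import Rotation as R
from station import arm
# usage: go.py x y z toolY_yaw_deg  -> units (tool down)
x,y,z,a=map(float,sys.argv[1:5]); o=arm.get_obs(); q=o["eef_rot"]; C=R.from_quat([q[1],q[2],q[3],q[0]])
a=np.radians(a); Y=np.array([np.cos(a),np.sin(a),0]); Z=np.array([0,0,-1.]); T=R.from_matrix(np.c_[np.cross(Y,Z),Y,Z])
ey=C.as_matrix()[:,1]
print('rot',(np.degrees((C.inv()*T).as_rotvec())/5).round(2),'shift',(C.inv().apply(np.array([x,y,z])-o["tcp_pos"])/.025).round(3),'| tcp',o["tcp_pos"].round(4),'yawY',np.degrees(np.arctan2(ey[1],ey[0])).round(2),'F',o["force"].round(1),'w',round(o["grip_width"],4),'t',o["time"],'q',o["q"].round(2))
E
python3 go.py .471 .163 .30 36
python3 - <<'E'
from h import *
Q=[]
for n in('top','scene'):
    P=pts(load(n)); z=P[...,2]; m=(np.hypot(P[...,0]-.48,P[...,1]-.16)<.14)&(z>.03)&(z<.1); Q.append(P[m])
Q=np.vstack(Q); print(cv2.minAreaRect((Q[:,:2]*1000).astype(np.float32)))
for a in(.45,.06,.065,.07,.075): 
    q=Q[(Q[:,2]>a)&(Q[:,2]<.085)]; 
    if len(q)>10: print(a,len(q),axis(q))
E
```

```text
rot [-1.000e-02 -2.000e-02 -2.029e+01] shift [ 19.844 -24.079  -4.314] | tcp [ 0.27   -0.5906  0.1912] yawY -65.43 F [ 0.8  0.8 -0.2] w 0.0942 t 0.1 q [ 1.08  0.63  0.04  1.52 -0.03  1.   -0.02]
((477.33038330078125, 165.3692626953125), (205.52003479003906, 78.7224349975586), 17.41373062133789)
0.06 1613 (array([0.4873, 0.1703, 0.0761]), array([477.2, 165.3]), array([205.3,  77.9]), np.float64(16.3))
0.065 1487 (array([0.486 , 0.1696, 0.0773]), array([476.2, 164.7]), array([203. ,  77.3]), np.float64(16.1))
0.07 1281 (array([0.4861, 0.1693, 0.0788]), array([476.1, 163.6]), array([201.2,  74.2]), np.float64(16.1))
0.075 986 (array([0.4847, 0.1679, 0.0807]), array([473.3, 166.2]), array([198.2,  70.1]), np.float64(16.2))
```

```bash
python3 -m inch '[[0,0,0,0,0,-4.3,0],[0,0,0,0,0,-4.3,0],[0,0,0,0,0,-4.3,0],[0,0,-20.3,19.85,-24.1,-4.3,0],[0,0,-20.3,19.85,-24.1,-4.3,0],[0,0,-20.3,19.85,-24.1,-4.3,0],[0,0,-20.3,19.85,-24.1,-4.3,0],[0,0,-20.3,19.85,-24.1,-4.3,0]]'; python3 go.py .471 .163 .30 36
```

```text
time: 0.77
tcp_pos: [0.3238, -0.3876, 0.2992]
eef_rot: [-0.0, 0.863, 0.505, -0.0]
force: [1.2, -0.0, 0.5]
grip_width: 0.0942
grasp_force: 0.0
rot [ -0.    -0.   -13.06] shift [22.091 -5.635 -0.027] | tcp [ 0.3238 -0.3876  0.2992] yawY -29.28 F [ 1.2 -0.   0.5] w 0.0942 t 0.7667 q [ 0.93  0.31 -0.15  1.76  0.05  1.08  0.25]
```

```bash
python3 -m inch '[[0,0,-13,22.1,-5.65,0,0],[0,0,-13,22.1,-5.65,0,0],[0,0,-13,22.1,-5.65,0,0],[0,0,-13,22.1,-5.65,0,0],[0,0,-13,22.1,-5.65,0,0],[0,0,-13,22.1,-5.65,0,0],[0,0,-13,22.1,-5.65,0,0],[0,0,-13,22.1,-5.65,0,0]]'; python3 go.py .471 .163 .30 36
```

```text
time: 1.43
tcp_pos: [0.4115, -0.0664, 0.2996]
eef_rot: [0.0, 0.515, 0.857, -0.0]
force: [1.0, 0.3, -0.3]
grip_width: 0.0942
grasp_force: 0.0
rot [-0.    0.01 -1.6 ] shift [ 6.985  6.41  -0.022] | tcp [ 0.4115 -0.0664  0.2996] yawY 28.0 F [ 1.   0.3 -0.3] w 0.0942 t 1.4333 q [ 0.53  0.19 -0.52  1.95  0.11  1.03  0.45]
```

```bash
python3 -m inch '[[0,0,-1.6,7,6.4,0,0],[0,0,-1.6,7,6.4,0,0],[0,0,-1.6,7,6.4,0,0],[0,0,-1.6,7,6.4,0,0],[0,0,-1.6,7,6.4,0,0],[0,0,-1.6,7,6.4,0,0],[0,0,-1.6,7,6.4,0,0],[0,0,-1.6,7,6.4,0,0]]'; python3 go.py .471 .163 .30 36
python3 - <<'E'
from h import *
from station import optics
f=optics.grab_frame('wrist'); np.savez('w1.npz',**f); cv2.imwrite('pics/w1.png',f["image"][:,:,::-1])
P=pts(f); z=P[...,2]; n=np.hypot(P[...,0]-.471,P[...,1]-.163)
print('handle',axis(P[(z>.122)&(z<.135)&(n<.06)]))
q=P[(z>.07)&(z<.085)&(n<.14)]; print(axis(q),q.min(0),q.max(0))
q=P[(z>.03)&(z<.085)&(n<.14)]; print(axis(q),q.min(0),q.max(0), cv2.minAreaRect((q[:,:2]*1000).astype(np.float32)))
E
```

```text
time: 2.1
tcp_pos: [0.4716, 0.1624, 0.2989]
eef_rot: [-0.001, 0.455, 0.891, -0.0]
force: [0.6, -0.9, 0.1]
grip_width: 0.0942
grasp_force: 0.0
rot [-0.01 -0.01 -0.02] shift [ 0.033 -0.008 -0.042] | tcp [0.4716 0.1624 0.2989] yawY 35.89 F [ 0.6 -0.9  0.1] w 0.0942 t 2.1 q [ 0.08  0.35 -0.64  1.76  0.23  1.11 -0.01]
handle (array([0.4706, 0.1637, 0.1305]), array([471.2, 162.7]), array([11.9, 71.2]), np.float64(126.3))
(array([0.4767, 0.1683, 0.0795]), array([475.2, 167.4]), array([199.5,  74. ]), np.float64(15.8)) [0.3718315  0.10007856 0.07000937] [0.57254865 0.21298972 0.08499853]
(array([0.4753, 0.1707, 0.0769]), array([475.8, 168.4]), array([201.4,  77.7]), np.float64(15.6)) [0.37062743 0.09982171 0.03082024] [0.57428628 0.21650886 0.08499853] ((475.8059387207031, 168.41116333007812), (201.3714599609375, 77.70294952392578), 19.017356872558594)
```

View pics/w1.png

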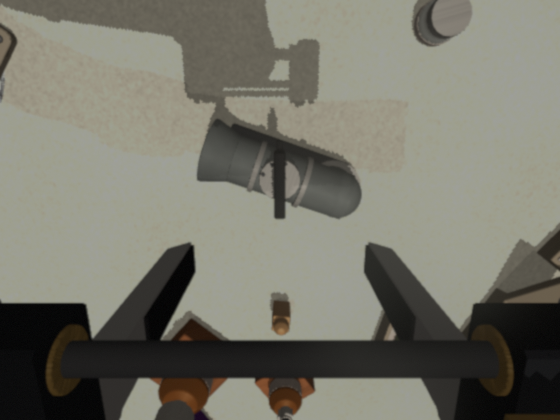

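The handle is vertical in the wrist view, at (280,183), and aligned between the fingers. The damper reads about 19°. Next I descend and grip.

```bash
python3 -m inch '[[0,0,0,0,0,7.15,0],[0,0,0,0,0,7.15,0],[0,0,0,0,0,7.15,0],[0,0,0,0,0,7.15,0],[0,0,0,0,0,7.15,0],[0,0,0,0,0,7.15,0],[0,0,0,0,0,7.15,0],[0,0,0,0,0,7.15,255]]' && python3 -m inch '[[0,0,0,0,0,0,255],[0,0,0,0,0,0,255],[0,0,0,0,0,0,255],[0,0,0,0,0,0,255],[0,0,0,0,0,0,255],[0,0,0,0,0,0,255],[0,0,0,0,0,0,255],[0,0,0,0,0,0,255]]'; python3 go.py .471 .163 .12 62
```

```text
time: 2.82
tcp_pos: [0.4733, 0.1604, 0.1221]
eef_rot: [0.001, 0.457, 0.889, 0.001]
force: [-0.1, 0.5, 0.1]
grip_width: 0.0903
grasp_force: 0.0
time: 3.48
tcp_pos: [0.4721, 0.161, 0.1207]
eef_rot: [-0.0, 0.456, 0.89, -0.0]
force: [0.4, 0.2, 0.6]
grip_width: 0.0376
grasp_force: 0.0
rot [-0.    0.   -5.26] shift [0.091 0.009 0.029] | tcp [0.4721 0.161  0.1207] yawY 35.68 F [0.4 0.2 0.6] w 0.0376 t 3.4833 q [-0.03  0.56 -0.52  2.    0.43  0.69 -0.2 ]
```

```bash
python3 -m inch '[[0,0,0,0.08,0,0,255],[0,0,0,0.08,0,0,255],[0,0,0,0.08,0,0,255],[0,0,0,0.08,0,0,255],[0,0,0,0.08,0,0,255],[0,0,0,0.08,0,0,255],[0,0,0,0.08,0,0,255],[0,0,0,0.08,0,0,255]]'; python3 go.py .471 .163 .12 62
```

```text
time: 4.15
tcp_pos: [0.471, 0.1626, 0.1207]
eef_rot: [0.0, 0.457, 0.89, 0.0]
force: [0.7, 0.3, -1.4]
grip_width: 0.0002
grasp_force: 0.0
rot [ 0.    0.   -5.27] shift [0.014 0.008 0.03 ] | tcp [0.471  0.1626 0.1207] yawY 35.67 F [ 0.7  0.3 -1.4] w 0.0002 t 4.15 q [-0.03  0.56 -0.52  2.    0.43  0.69 -0.2 ]
```

```bash
python3 - <<'E'
from h import *
from station import optics
fs=[optics.grab_frame(n) for n in('wrist','scene')]
s=cv2.resize(fs[1]["image"][170:320,300:500],(560,420),interpolation=3)
cv2.imwrite('pics/w2.png',cv2.resize(np.hstack([fs[0]["image"],s]),(800,300))[:,:,::-1])
E
```

```text
(no output)
```

View pics/w2.png

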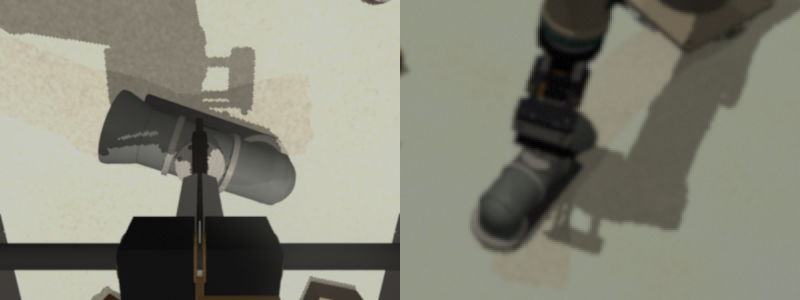

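```bash
python3 - <<'E'
from h import *
from station import optics, arm
f=optics.grab_frame('wrist'); np.savez('w3.npz',**f); P=pts(f)
for r in range(160,330,8): print(r,P[r,280].round(4),f["depth"][r,280].round(3),f["image"][r,280], P[r,262].round(3))
z=P[...,2];n=np.hypot(P[...,0]-.471,P[...,1]-.163)
print(axis(P[(z>.122)&(z<.135)&(n<.06)]))
T=np.linalg.inv(f["camera_from_world"]);print(T.round(3)); print(arm.get_obs()["grip_width"])
g=optics.grab_frame('scene');P=pts(g);z=P[...,2];n=np.hypot(P[...,0]-.471,P[...,1]-.163)
m=(z>.1)&(n<.05)&(z<.17); v,u=np.nonzero(m); print(np.c_[u,v,P[m].round(3)*1000][::9].astype(int).tolist())
E
```

```text
160 [0.4501 0.1924 0.0128] 0.302 [44 43 41] [0.437 0.183 0.012]
168 [0.4439 0.2005 0.1172] 0.198 [28 28 25] [0.441 0.178 0.014]
176 [0.4465 0.197  0.1183] 0.198 [27 26 25] [0.442 0.182 0.067]
184 [0.4491 0.1933 0.1187] 0.199 [26 25 24] [0.444 0.179 0.075]
192 [0.4503 0.1916 0.1299] 0.189 [27 25 23] [0.447 0.175 0.079]
200 [0.4528 0.1881 0.1305] 0.19 [27 27 25] [0.45  0.172 0.087]
208 [0.4555 0.1843 0.1298] 0.192 [28 26 25] [0.452 0.169 0.093]
216 [0.458  0.1809 0.1312] 0.191 [29 27 25] [0.455 0.164 0.092]
224 [0.4607 0.1771 0.131 ] 0.193 [29 28 27] [0.458 0.16  0.093]
232 [0.4632 0.1737 0.1321] 0.193 [31 30 27] [0.462 0.156 0.094]
240 [0.4662 0.1694 0.1308] 0.196 [31 30 27] [0.465 0.15  0.093]
248 [0.4668 0.1685 0.1398] 0.187 [30 30 28] [0.458 0.164 0.143]
256 [0.467  0.1682 0.1496] 0.178 [30 30 27] [0.459 0.164 0.154]
264 [0.4669 0.1683 0.1594] 0.168 [29 28 26] [0.425 0.226 0.314]
272 [0.4667 0.1686 0.1688] 0.159 [30 28 27] [0.459 0.165 0.172]
280 [0.4686 0.166  0.1704] 0.159 [28 28 26] [0.46  0.165 0.178]
288 [0.4708 0.1628 0.1706] 0.16 [26 25 24] [0.46  0.166 0.187]
296 [0.4729 0.
[... 480 characters left out ...]
01  0.273 -0.962  0.314]
 [ 0.     0.     0.     1.   ]]
0.0006079290517107729
[[359, 235, 492, 138, 132], [362, 237, 490, 147, 132], [363, 238, 487, 149, 128], [361, 239, 490, 146, 122], [370, 239, 477, 164, 133], [366, 240, 484, 158, 127], [357, 241, 495, 139, 108], [367, 241, 481, 160, 122], [376, 241, 468, 177, 134], [365, 242, 482, 155, 112], [374, 242, 472, 174, 128], [364, 243, 486, 155, 112], [373, 243, 474, 174, 125], [382, 243, 460, 190, 133], [372, 244, 472, 170, 114], [381, 244, 460, 189, 128], [373, 245, 472, 174, 114], [382, 245, 458, 191, 124], [370, 246, 474, 168, 104], [379, 246, 460, 185, 114], [388, 246, 446, 201, 123], [382, 247, 457, 192, 115], [382, 248, 453, 190, 106]]
```

```bash
python3 - <<'E'
from h import *
f=load('w1');P=pts(f);z=P[...,2]
for (r,c) in((250,185),(250,190),(255,188),(262,185),(250,372),(255,375),(262,380)): print(r,c,P[r,c].round(4))
f=load('w3');P=pts(f)
for c in range(240,322,4): 
    col=P[180:300,c]; k=np.nonzero((np.hypot(col[:,0]-.471,col[:,1]-.163)<.03)&(col[:,2]>.132))[0]
    print(c, (180+k[0],col[k[0]].round(4)) if len(k) else None)
E
```

```text
250 185 [0.4269 0.1407 0.3242]
250 190 [0.4291 0.1397 0.3192]
255 188 [0.4296 0.1398 0.3254]
262 185 [0.4302 0.1389 0.3316]
250 372 [0.5065 0.1969 0.3212]
255 375 [0.5066 0.1967 0.3275]
262 380 [0.5065 0.1969 0.3364]
240 None
244 None
248 (np.int64(293), array([0.4557, 0.162 , 0.1896]))
252 (np.int64(271), array([0.4558, 0.1622, 0.1701]))
256 (np.int64(250), array([0.4561, 0.1621, 0.145 ]))
260 (np.int64(248), array([0.4574, 0.1638, 0.144 ]))
264 (np.int64(246), array([0.459 , 0.1649, 0.1411]))
268 (np.int64(245), array([0.4604, 0.1665, 0.1408]))
272 (np.int64(243), array([0.4623, 0.1674, 0.137 ]))
276 (np.int64(242), array([0.4643, 0.1683, 0.1345]))
280 (np.int64(203), array([0.4535, 0.1871, 0.1322]))
284 (np.int64(213), array([0.4586, 0.1838, 0.1322]))
288 (np.int64(244), array([0.4695, 0.1723, 0.1378]))
292 (np.int64(245), array([0.4713, 0.1733, 0.1387]))
296 (np.int64(247), array([0.4728, 0.1747, 0.1422]))
300 (np.int64(248), array([0.4745, 0.1758, 0.1435]))
304 (np.int64(255), array([0.4759, 0.1764, 0.1517]))
308 (np.int64(277), array([0.4762, 0.1763, 0.1752]))
312 (np.int64(298), array([0.476 , 0.1768, 0.1937]))
316 None
320 None
```

The depth data shows the fingertips are about 16 mm above the TCP reading, where the spec puts them 17 mm below it. The jaws therefore closed over the bar and missed it. I'll reopen, go about 28 mm lower and grip again.

```bash
python3 -m inch '[[0,0,0,0,0,0,140],[0,0,0,0,0,0,140],[0,0,0,0,0,0,140],[0,0,0,0,0,0,140],[0,0,0,0,0,0,140],[0,0,0,0,0,0,140],[0,0,0,0,0,0,140],[0,0,0,0,0,0,140]]' && python3 -m inch '[[0,0,0,0,0,0.4,140],[0,0,0,0,0,0.8,140],[0,0,0,0,0,1.1,140],[0,0,0,0,0,1.1,140],[0,0,0,0,0,1.1,255],[0,0,0,0,0,1.1,255],[0,0,0,0,0,1.1,255],[0,0,0,0,0,1.1,255]]' && python3 -m inch '[[0,0,0,0,0,0,255],[0,0,0,0,0,0,255],[0,0,0,0,0,0,255],[0,0,0,0,0,0,255]]'; python3 go.py .471 .163 .12 62
```

```text
time: 5.02
tcp_pos: [0.471, 0.1626, 0.1207]
eef_rot: [0.0, 0.457, 0.89, 0.0]
force: [-0.6, 0.8, 0.1]
grip_width: 0.0423
grasp_force: 0.0
time: 5.68
tcp_pos: [0.4713, 0.1628, 0.0935]
eef_rot: [0.0, 0.457, 0.89, 0.0]
force: [-0.4, -0.9, -0.2]
grip_width: 0.0193
grasp_force: 0.0
time: 6.02
tcp_pos: [0.4713, 0.1627, 0.0935]
eef_rot: [0.0, 0.456, 0.89, 0.0]
force: [0.6, 0.2, 3.4]
grip_width: 0.012
grasp_force: 30.0
rot [ 0.01  0.   -5.26] shift [ 0.016 -0.002 -1.059] | tcp [0.4713 0.1627 0.0935] yawY 35.68 F [0.6 0.2 3.4] w 0.012 t 6.0167 q [-0.06  0.6  -0.49  2.02  0.47  0.63 -0.24]
```

Gripped at 12 mm with 30 N. Now I turn it +26°, which is −5.2 units about tool z.

```bash
python3 -m inch '[[0,0,-1,0,0,0,255],[0,0,-2,0,0,0,255],[0,0,-3,0,0,0,255],[0,0,-4,0,0,0,255],[0,0,-5.2,0,0,0,255],[0,0,-5.2,0,0,0,255],[0,0,-5.2,0,0,0,255],[0,0,-5.2,0,0,0,255]]' && python3 -m inch '[[0,0,0,0,0,0,140],[0,0,0,0,0,0,100],[0,0,0,0,0,0,100],[0,0,0,0,0,0,100],[0,0,0,0,0,-2,100],[0,0,0,0,0,-4,60],[0,0,0,0,0,-7,0],[0,0,0,0,0,-7,0]]'
python3 - <<'E'
from h import *
from station import optics
f=optics.grab_frame('wrist'); np.savez('w4.npz',**f)
P=pts(f); z=P[...,2]; n=np.hypot(P[...,0]-.471,P[...,1]-.163)
print('handle',axis(P[(z>.124)&(z<.135)&(n<.05)]))
cv2.imwrite('pics/w4.png',f["image"][:,:,::-1])
E
python3 go.py .471 .163 .30 62
```

```text
time: 6.68
tcp_pos: [0.4714, 0.1629, 0.0935]
eef_rot: [0.0, 0.246, 0.969, 0.0]
force: [0.3, 1.0, 3.9]
grip_width: 0.0115
grasp_force: 30.0
time: 7.35
tcp_pos: [0.4702, 0.1626, 0.2615]
eef_rot: [-0.001, 0.245, 0.97, -0.0]
force: [2.0, -0.4, -0.2]
grip_width: 0.0615
grasp_force: 0.0
handle (array([0.4695, 0.1634, 0.1307]), array([471. , 162.3]), array([11.3, 71.8]), np.float64(152.2))
rot [ 0.1   0.09 -0.06] shift [ 0.062 -0.143 -1.241] | tcp [0.4744 0.1655 0.269 ] yawY 61.7 F [2.7 1.6 5.3] w 0.0659 t 7.4 q [ 0.17  0.41 -0.8   1.81  0.34  1.05  0.33]
```

View pics/w4.png

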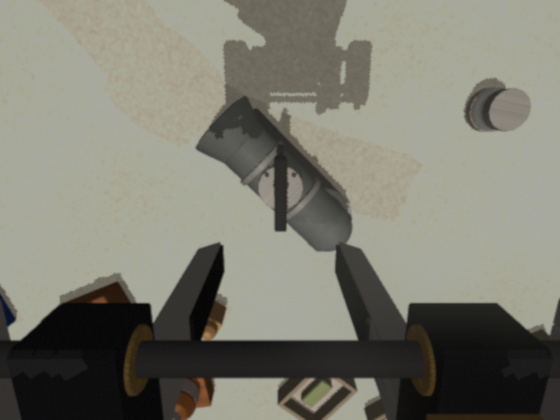

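Handle bar yaw is 152.2° against a duct yaw of about 16.5°, so the damper is near 45°. The two studs in view sit symmetrically either side of the bar at (280,185), which agrees. On to the cap.

```bash
python3 go.py .5417 -.1683 .31 0; python3 -m inch '[[0,0,0,0,0,0,60],[0,0,0,0,0,0,60]]'; python3 go.py .5417 -.1683 .31 0
```

```text
rot [ 0.14  0.03 12.34] shift [ -8.715 -10.465  -1.666] | tcp [0.4744 0.1655 0.269 ] yawY 61.7 F [2.7 1.6 5.3] w 0.0659 t 7.4 q [ 0.17  0.41 -0.8   1.81  0.34  1.05  0.33]
time: 7.57
tcp_pos: [0.4711, 0.1622, 0.2602]
eef_rot: [0.001, 0.245, 0.97, -0.0]
force: [0.2, 0.1, -0.5]
grip_width: 0.0715
grasp_force: 0.0
rot [1.000e-02 1.000e-02 1.233e+01] shift [ -8.77  -10.29   -1.981] | tcp [0.4711 0.1622 0.2602] yawY 61.63 F [ 0.2  0.1 -0.5] w 0.0715 t 7.5667 q [ 0.17  0.42 -0.79  1.82  0.34  1.04  0.32]
```

```bash
python3 -m inch '[[0,0,12.33,-8.77,-10.29,-2,60],[0,0,12.33,-8.77,-10.29,-2,60],[0,0,12.33,-8.77,-10.29,-2,60],[0,0,12.33,-8.77,-10.29,-2,60],[0,0,12.33,-8.77,-10.29,-2,60],[0,0,12.33,-8.77,-10.29,-2,60],[0,0,12.33,-8.77,-10.29,-2,60],[0,0,12.33,-8.77,-10.29,-2,60]]'; python3 go.py .5417 -.1683 .31 0
```

```text
time: 8.23
tcp_pos: [0.5389, -0.1619, 0.3069]
eef_rot: [-0.002, 0.682, 0.731, -0.001]
force: [0.7, -0.1, 0.2]
grip_width: 0.072
grasp_force: 0.0
rot [-0.05 -0.01  0.8 ] shift [-0.262  0.093 -0.126] | tcp [ 0.5389 -0.1619  0.3069] yawY 4.01 F [ 0.7 -0.1  0.2] w 0.072 t 8.2333 q [ 0.56  0.43 -0.48  1.59  0.21  1.18  0.11]
```

```bash
python3 -m inch '[[0,0,0,0,0,0,60],[0,0,0,0,0,0,60],[0,0,0,0,0,0,60]]' >/dev/null; python3 - <<'E'
from h import *
from station import optics
f=optics.grab_frame('wrist'); np.savez('w5.npz',**f)
P=pts(f); z=P[...,2]; n=np.hypot(P[...,0]-.5417,P[...,1]+.1683)
q=P[(z>.153)&(z<.16)&(n<.035)]; print(len(q),q.mean(0),cv2.minEnclosingCircle((q[:,:2]*1000).astype(np.float32)),cv2.minAreaRect((q[:,:2]*1000).astype(np.float32)))
cv2.imwrite('pics/w5.png',f["image"][:,:,::-1])
E
python3 go.py .5417 -.1683 .112 0
```

```text
1690 [ 0.5423579  -0.16844574  0.15681711] ((542.431884765625, -168.9016571044922), 24.174541473388672) ((542.3600463867188, -168.8167724609375), (47.53004837036133, 47.020729064941406), 57.93476867675781)
rot [-0.03 -0.02  0.91] shift [-0.435  0.082  7.808] | tcp [ 0.5393 -0.158   0.3072] yawY 4.54 F [-0.4 -0.6  0.4] w 0.0718 t 8.5333 q [ 0.56  0.42 -0.48  1.59  0.21  1.18  0.11]
```

View pics/w5.png

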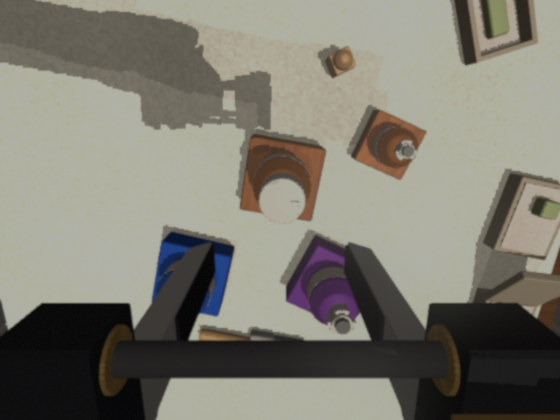

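The cap is centred at (282,200) in the wrist view, with a clear path for the fingers. Descending.

```bash
python3 -m inch '[[0,0,0,-0.45,0.11,1,60],[0,0,0,-0.45,0.11,3,60],[0,0,0,-0.45,0.11,5,60],[0,0,0,-0.45,0.11,5,60],[0,0,0,-0.45,0.11,5,60],[0,0,0,-0.45,0.11,5,60]]'; python3 go.py .5424 -.1687 .112 4.5
```

```text
time: 9.03
tcp_pos: [0.5433, -0.1689, 0.1831]
eef_rot: [-0.001, 0.678, 0.735, -0.0]
force: [1.0, 0.1, 0.2]
grip_width: 0.0718
grasp_force: 0.0
rot [-0.02 -0.02  0.01] shift [ 0.007 -0.032  2.846] | tcp [ 0.5433 -0.1689  0.1831] yawY 4.55 F [1.  0.1 0.2] w 0.0718 t 9.0333 q [ 0.54  0.55 -0.44  1.75  0.29  0.91  0.06]
```

```bash
python3 -m inch '[[0,0,0,0,-0.03,1,60],[0,0,0,0,-0.03,2,60],[0,0,0,0,-0.03,2.5,60],[0,0,0,0,-0.03,2.85,60],[0,0,0,0,-0.03,2.85,60],[0,0,0,0,-0.03,2.85,60]]';python3 -m inch '[[0,0,0,0,0,0,255],[0,0,0,0,0,0,255],[0,0,0,0,0,0,255],[0,0,0,0,0,0,255],[0,0,0,0,0,0,255],[0,0,0,0,0,0,255],[0,0,0,0,0,0,255],[0,0,0,0,0,0,255]]'; python3 go.py .5424 -.1687 .112 4.5
```

```text
time: 9.53
tcp_pos: [0.5443, -0.1705, 0.1138]
eef_rot: [0.001, 0.679, 0.734, 0.001]
force: [-0.2, -0.1, 0.3]
grip_width: 0.0716
grasp_force: 0.0
time: 10.2
tcp_pos: [0.5427, -0.1711, 0.1127]
eef_rot: [-0.0, 0.68, 0.734, -0.0]
force: [-2.0, -0.5, 5.2]
grip_width: 0.0477
grasp_force: 30.0
rot [-0.01  0.   -0.03] shift [ 0.095 -0.006  0.027] | tcp [ 0.5427 -0.1711  0.1127] yawY 4.36 F [-2.  -0.5  5.2] w 0.0477 t 10.2 q [ 0.51  0.64 -0.4   1.82  0.35  0.75  0.01]
```

Tool is 2.4 mm off along the pads. I'll regrip centred, then press.

```bash
python3 -m inch '[[0,0,0,0,0,0,90],[0,0,0,0,0,0,90],[0,0,0,0.09,0,0,90],[0,0,0,0.09,0,0,90],[0,0,0,0.09,0,0,90],[0,0,0,0.09,0,0,90],[0,0,0,0.09,0,0,90],[0,0,0,0.09,0,0,255]]' >/dev/null;python3 -m inch '[[0,0,0,0,0,0,255],[0,0,0,0,0,0,255],[0,0,0,0,0,0,255],[0,0,0,0,0,0,255],[0,0,0,0,0,0,255],[0,0,0,0,0,0,255]]'; python3 go.py .5424 -.1687 .112 4.5; python3 -m inch '[[0,0,0,0,0,0.1,255],[0,0,0,0,0,0.2,255],[0,0,0,0,0,0.24,255],[0,0,0,0,0,0.24,255],[0,0,0,0,0,0.24,255],[0,0,0,0,0,0.24,255]]'; python3 go.py .5424 -.1687 .106 4.5
```

```text
time: 11.37
tcp_pos: [0.5427, -0.1687, 0.1125]
eef_rot: [-0.0, 0.68, 0.734, -0.0]
force: [-0.2, 0.3, 0.7]
grip_width: 0.0476
grasp_force: 30.0
rot [-0.    0.   -0.03] shift [-0.001 -0.014  0.018] | tcp [ 0.5427 -0.1687  0.1125] yawY 4.37 F [-0.2  0.3  0.7] w 0.0476 t 11.3667 q [ 0.51  0.64 -0.4   1.82  0.35  0.75  0.  ]
time: 11.87
tcp_pos: [0.5428, -0.1687, 0.1074]
eef_rot: [0.0, 0.68, 0.734, -0.0]
force: [-4.3, 0.9, 9.7]
grip_width: 0.0473
grasp_force: 30.0
rot [ 0.    0.01 -0.03] shift [ 0.001 -0.016  0.055] | tcp [ 0.5428 -0.1687  0.1074] yawY 4.37 F [-4.3  0.9  9.7] w 0.0473 t 11.8667 q [ 0.5   0.65 -0.39  1.83  0.35  0.74 -0.  ]
```

Force and travel match a press of about 5 mm. I'll push a bit more, then twist.

```bash
python3 -m inch '[[0,0,0,0,0,0.04,255],[0,0,0,0,0,0.05,255],[0,0,-1,0,0,0.05,255],[0,0,-2,0,0,0.05,255],[0,0,-3,0,0,0.05,255],[0,0,-3,0,0,0.05,255],[0,0,-3,0,0,0.05,255]]'; python3 go.py .5424 -.1687 .106 4.5; python3 - <<'E'
from station import arm
print(arm.get_obs()["wrist_torque"])
E
```

```text
time: 12.45
tcp_pos: [0.5442, -0.1685, 0.1066]
eef_rot: [0.001, 0.578, 0.816, 0.001]
force: [-2.3, 0.7, 11.1]
grip_width: 0.0474
grasp_force: 30.0
rot [0.03 0.01 2.98] shift [ 0.018 -0.07   0.025] | tcp [ 0.5442 -0.1685  0.1066] yawY 19.39 F [-2.3  0.7 11.1] w 0.0474 t 12.45 q [ 0.55  0.66 -0.47  1.82  0.41  0.75  0.2 ]
[0.0473598  0.38355846 0.05795393]
```

```bash
python3 -m inch '[[0,0,-1.2,0,0,0,255],[0,0,-2.4,0,0,0,255],[0,0,-3.6,0,0,0,255],[0,0,-4.8,0,0,0,255],[0,0,-6,0,0,0,255],[0,0,-7.2,0,0,0,255],[0,0,-8.4,0,0,0,255],[0,0,-9,0,0,0,255]]'; python3 -m inch '[[0,0,0,0,0,0,255],[0,0,0,0,0,0,255],[0,0,0,0,0,0,255],[0,0,0,0,0,0,255]]'; python3 go.py .5424 -.1687 .106 64.4; python3 - <<'E'
from station import arm
print(arm.get_obs()["wrist_torque"])
E
```

```text
time: 13.12
tcp_pos: [0.5439, -0.1679, 0.1065]
eef_rot: [0.001, 0.219, 0.976, 0.0]
force: [-2.4, 0.8, 10.0]
grip_width: 0.0476
grasp_force: 30.0
time: 13.45
tcp_pos: [0.5439, -0.1679, 0.1065]
eef_rot: [0.001, 0.222, 0.975, 0.0]
force: [-2.0, 1.6, 10.2]
grip_width: 0.0474
grasp_force: 30.0
rot [0.01 0.02 0.  ] shift [ 0.041 -0.053  0.02 ] | tcp [ 0.5439 -0.1679  0.1065] yawY 64.4 F [-2.   1.6 10.2] w 0.0474 t 13.45 q [ 0.68  0.71 -0.68  1.82  0.59  0.83  0.82]
[0.27279181 0.35999503 0.02885955]
```

```bash
python3 -m inch '[[0,0,0,0,0,-0.1,255],[0,0,0,0,0,-0.25,255],[0,0,0,0,0,-0.4,255],[0,0,0,0,0,-0.6,255],[0,0,0,0,0,-0.8,255],[0,0,0,0,0,-0.8,255]]'; python3 go.py .5424 -.1687 .2155 64.4
```

```text
time: 13.95
tcp_pos: [0.5434, -0.1688, 0.1259]
eef_rot: [0.001, 0.222, 0.975, -0.0]
force: [-0.7, 0.1, -0.2]
grip_width: 0.0473
grasp_force: 30.0
rot [ 0.    0.01 -0.01] shift [ 0.033 -0.012 -3.583] | tcp [ 0.5434 -0.1688  0.1259] yawY 64.36 F [-0.7  0.1 -0.2] w 0.0473 t 13.95 q [ 0.69  0.68 -0.7   1.8   0.57  0.86  0.84]
```

Free, with no resistance. Raising the rest of the way.

```bash
python3 -m inch '[[0,0,0,0,0,-0.8,255],[0,0,0,0,0,-1.6,255],[0,0,0,0,0,-2.4,255],[0,0,0,0,0,-3.2,255],[0,0,0,0,0,-3.6,255],[0,0,0,0,0,-3.6,255],[0,0,0,0,0,-3.6,255],[0,0,0,0,0,-3.6,255]]' >/dev/null; python3 -m inch '[[0,0,0,0,0,0,255],[0,0,0,0,0,0,255],[0,0,0,0,0,0,255],[0,0,0,0,0,0,255],[0,0,0,0,0,0,255],[0,0,0,0,0,0,255]]'; python3 - <<'E'
from h import *
from station import optics
fs=[optics.grab_frame(n) for n in('wrist','scene','top')]
for f in fs:
    P=pts(f); z=P[...,2]; n=np.hypot(P[...,0]-.471,P[...,1]-.163); q=P[(z>.124)&(z<.135)&(n<.05)]
    if len(q)>10: print('handle',axis(q))
s=cv2.resize(fs[1]["image"][110:260,220:420],(560,420),interpolation=3)
cv2.imwrite('pics/w6.png',cv2.resize(np.hstack([fs[0]["image"],s]),(800,300))[:,:,::-1])
E
python3 go.py .5424 -.1687 .2155 64.4
```

```text
time: 15.12
tcp_pos: [0.5429, -0.1686, 0.2151]
eef_rot: [-0.0, 0.222, 0.975, 0.0]
force: [-0.1, 0.7, 0.3]
grip_width: 0.0475
grasp_force: 30.0
handle (array([0.4726, 0.1636, 0.1299]), array([472.2, 162. ]), array([15.5, 71.6]), np.float64(152.1))
handle (array([0.4706, 0.1627, 0.1295]), array([470.4, 163.2]), array([12.9, 71.1]), np.float64(152.1))
rot [ 0.    0.   -0.01] shift [ 0.016 -0.013 -0.011] | tcp [ 0.5429 -0.1686  0.2152] yawY 64.37 F [ 0.5  0.6 -0.3] w 0.0473 t 15.2667 q [ 0.74  0.58 -0.78  1.71  0.46  1.04  0.93]
```

View pics/w6.png

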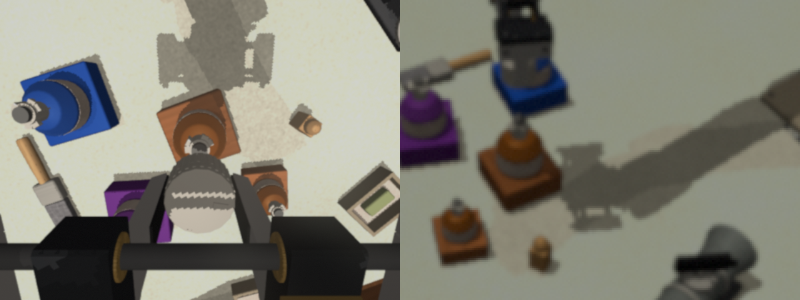

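The cap is held level at (200,195), above the open bottle neck at (200,145). The bystanders are undisturbed, and the handle still reads 152°.

```bash
python3 - <<'E'
from station import arm
print(arm.hand_in())
E
```

```text
the job is handed in; nothing more can be done
None
```

I set the damper half open (measured at about 45–46°), then pressed, twisted and lifted the cap off, and handed in at about 15 s with it held level and still about 90 mm above the bottle's mouth; the hand-in returned no verdict.

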